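# Shut the specimen carrier and snap its three tabs

### The arm

A 6-joint arm with a two-finger parallel gripper is mounted at the origin on a cart in front of the work surface, level with it; the furniture and walls round the work are solid. World frame = base frame: x ahead of the robot, y to its left, z up, the work surface at z = 0. Lengths are in mm, angles in degrees, forces in N, time in s.
With the tool pointing down it reaches from about 375 to 925 mm from the base axis. Payload 5.7 kg.
Tool frame: the origin (TCP) lies midway between the tips of the shut fingers; the grasp point (between the pads) lies 19 mm behind it; z points along the fingers, y is the direction in which the jaws open and shut (so a half turn about z gives the same grasp; the last joint's range is limited). The gripper opens to 88 mm and grips with 3 to 60 N. Pads are 20 mm wide; open, the fingers measure 115 mm over their backs; the gripper's body (75 mm by 178 mm) begins 61 mm behind the grasp point.
Start: joints at [-76.553, 20.558, 86.54, -0, 72.909, -6.595], TCP at [205.609, -563.637, 222.623] pointing down, gripper open.
Joint ranges: [-170.27, 170.27], [-57.76, 135], [12.27, 136.19], [-55.21, 235.2], [11.17, 155.16], [-170.74, 170.74]. Speed limits (degrees/s): [136.94, 136.94, 180, 180, 180, 180].

### API

Orientations are given as [roll, pitch, yaw] about the fixed x, y, z axes, in that order (R = Rz(yaw) Ry(pitch) Rx(roll)).
In Python, from station import r, viewer, job gives the robot as it stands. The module is installed in compiled form; this text tells all that it offers.
- The arm moves only by the tool arm_command, never from a script. Its argument "deltas" is a list of rows, each an object with "linear": the shift along the world's x, y, z in cm, a list of three; "turn": the turn about the world's z in degrees. In form: [{"linear": [dx, dy, dz], "turn": turn}, ...]. A call has 1 to 5 rows; each row shifts and turns the pose as measured when the row begins; what a row does not reach is not made up. A row lasts 1/10 s, in which the tool goes at most 50 mm and 8.59 degrees, less where a joint would pass 70% of its speed; a pose out of reach is approached as far as the arm can. A call with a gripper value outside its range is refused whole. "claw" is the finger opening in cm, from 0 to 8.78, set as the call begins (left out, the last holds). The fingers move at their own pace and stop on an object; "squeeze" is the grip in N (left out, the last holds). Time passes only in rows, so rows that do not move let the fingers close. It gives the time, the measured TCP pose, the force and the opening at its end, in the units of the state.
- r.sense(): the state, without advancing time (a new reading comes with each control period).
- viewer.get_image(name): name is "scene" or "top" or "wrist"; returns the picture (384x512x3 uint8, red, green, blue); there is no depth.
- viewer.camera_info(name): a dict with "intrinsics" (3x3 intrinsics, pixels), "k1" (the pictures are not rectified: a ray, as slopes to the right and down, at radius r is drawn at 1 + k1 r^2 times it, then the intrinsics apply), "position" and "attitude" of the camera in the world; the wrist camera has in their place "mount" (4x4, takes a point from camera to tool coordinates, whose origin is the TCP and whose axes are the flange's). Camera axes: x right, y down, z forward; pixel columns grow to the right and rows downward; lengths in mm; the calibration is good to about 2 mm. A picture is of the moment at which its call begins: read the wrist's pose just before it. camera_info takes no time and is no camera call.
- job.hand_in(): hands the job in, once; it reports no verdict.
The state is a dict: "clock": time; "qpos": joint angles; "qvel": joint speeds; "joint_efforts": joint torques, N m; "position": TCP position; "eef_rot": TCP orientation; "ft_force": force on the tool from outside, world axes, zero at the start; "wrist_torque": the same for the moment, N m; "opening": opening from 0.0 (shut) to 1.0 (fully open).
Only numpy, scipy, OpenCV 4.12 (cv2) and the standard library are available. Lean on these libraries where they do the work, as an engineer would, in place of code of your own. Each camera call takes 0.05 s, during which the arm holds its last target.

### The job

Swing the open lid of the blue specimen carrier fully shut, then press down each of its three orange snap tabs in turn until all three have clicked and lie level with the lid. Press gently, only as hard as the tabs need, and do not bump the shelf that overhangs the far tab; leave the bottles and the dish beside the carrier where they stand.

Things in the scene. Friction and masses are not known exactly. Their poses are not given: they have to be found in the camera images.
- carrier: specimen carrier fixed to the bench: grey base 160 (x) x 150 mm (y), with a blue collar round it that bears the lid. Collar and lid slide up or down on the base: the shut lid's top is 66 to 84 mm above the bench, differs each time, is not reported and must be felt or seen; it yields 3 mm under a push. Origin under the base's centre; z up, far side +x, near side -x, left (hinge) side +y, right side -y
- lid (a joint): white lid 164 x 154 x 12 mm on the carrier, hinged along the collar's left edge: axis along carrier x at y = 75 mm, 12 mm below the height of the shut lid's top. Value in rad: 0 = shut, positive = open (free edge swung up to the left), at most 1.3. A stiff hinge holds it at any angle; about 4 N at its free edge, 150 mm from the hinge, moves it
- tab_far (a joint): snap tab on the far (+x), under the shelf, edge of the lid: orange paddle 64 mm along the edge, 32 mm out, 6 mm thick, hinged at the lid edge. Its ribbed press point, lid shut, is at 100, 0 mm in carrier x, y and 12 mm above the lid top. 0 = raised 0.45 rad above the lid plane, 0.45 = engaged, level with it. Springs back if let go before about 0.22 rad; past that it snaps down and stays. Needs about 10 N; press the outer half
- tab_near (a joint): snap tab on the near (-x) edge of the lid: orange paddle 64 mm along the edge, 32 mm out, 6 mm thick, hinged at the lid edge. Its ribbed press point, lid shut, is at -100, 0 mm in carrier x, y and 12 mm above the lid top. 0 = raised 0.45 rad above the lid plane, 0.45 = engaged, level with it. Springs back if let go before about 0.22 rad; past that it snaps down and stays. Needs about 10 N; press the outer half
- tab_right (a joint): snap tab on the right (-y), free edge of the lid: orange paddle 64 mm along the edge, 32 mm out, 6 mm thick, hinged at the lid edge. Its ribbed press point, lid shut, is at 0, -95 mm in carrier x, y and 12 mm above the lid top. 0 = raised 0.45 rad above the lid plane, 0.45 = engaged, level with it. Springs back if let go before about 0.22 rad; past that it snaps down and stays. Needs about 10 N; press the outer half
- riser: white shelf fixed behind the carrier, same yaw, 160 (x) x 400 mm (y), board 225 to 240 mm above the bench on two end panels; bottles and a rack fixed on it reach 380 mm. Origin on the bench under its centre, front edge 80 mm to -x of it. The edge overhangs the far tab's press point, so a tool pointing straight down cannot get there: tilt it about 40 degrees, fingers pointing down and to the carrier's +x
- wash_bottle: wash bottle, white with a red cap and bent spout, 68x90x190 mm, loose, upright; origin at the centre of its underside; leave it alone
- oil_bottle: small amber bottle with black cap, 31x32x68 mm, loose, upright; origin at the centre of its underside; leave it alone
- petri_dish: round petri dish, 90 mm across and 14 mm high, loose, lying flat; origin at the centre of its underside; leave it alone
Not all that is in view belongs to the job. What is shaped like the carrier but yellow is not meant.

How it is judged (in metres and radians):
On the way, in this order (a step that is already met when the one before it is completed fails the run):
1. the lid is shut (value of joint lid below 0.06 rad), for 0.1 s.
2. all three tabs are engaged (value of joint each of tab_far, tab_near, tab_right above 0.38 rad), for 0.2 s.
At the end, for the whole second after the job is handed in: The lid is shut (within 0.06 rad), all three tabs are snapped down (each above 0.38 of 0.45 rad), and both bottles and the dish stand within 30 mm of where they were (all of step 2 and value of joint lid below 0.06 rad and distance of each of wash_bottle, oil_bottle, petri_dish from where it was at the start of the episode below 0.03 m); the robot touches nothing.
It fails at once if the carrier, its lid or a tab is pressed with more than 30 N (contact force between carrier and anything else above 30 N).
It fails at once if the shelf is bumped with more than 8 N (contact force between riser and anything else above 8 N).
It fails at once if a bottle or the dish is moved by more than 30 mm or tipped (distance of any of wash_bottle, oil_bottle, petri_dish from where it was at the start of the episode above 0.03 m or angle between any of wash_bottle, oil_bottle, petri_dish's own z axis and vertical above 0.35 rad).
It also fails if it takes over 51 s, if anything falls off the work surface, if the arm or the gripper's body presses on something with over 40 N, if the wrist force passes 120 N, or if a joint passes its speed limit or range.

## Working session

There is one attempt and no reset: what is moved stays moved. The work goes in short steps, Python scripts to look and compute and a tool call to move; the robot and the scene stay as the last step left them, time stands still between calls to the robot, and variables do not carry over. Pictures are saved under pics/ and viewed, and the job is handed in when it is done.

Besides the shell and the picture viewer there is one more tool, called after "Emit:" as name([rows], argument=value, ...), one row to a line, values as JSON. arm_command: Moves the arm, as the interface text tells. Its arguments: {"type":"object","properties":{"deltas":{"type":"array","items":{"type":"object","properties":{"linear":{"type":"array","items":{"type":"number"}},"turn":{"type":"number"}}}},"claw":{"type":"number"},"squeeze":{"type":"number"}},"required":["deltas"]}

```bash
mkdir -p pics; ls; python3 - <<'E'
from station import r, viewer, job
import cv2, json
s=r.sense(); print(s)
for n in ("scene","top","wrist"):
    im=viewer.get_image(n); cv2.imwrite(f"pics/{n}0.png",im[:,:,::-1]); print(n,viewer.camera_info(n))
E
```

```text
pics
{'clock': 0.0, 'qpos': array([-7.65539841e+01,  2.05988471e+01,  8.65989895e+01,  5.93718533e-04,
        7.29102192e+01, -6.59389291e+00]), 'qvel': array([-0.00609639, -0.01100144, -0.01903254, -0.04092376, -0.01079007,
        0.01011125]), 'joint_efforts': array([ 4.91581814e-04, -5.15376377e+01, -2.70722651e+01,  6.74262713e-02,
        3.49566818e-02, -1.43422099e-04]), 'position': array([ 205.44404456, -562.97872069,  221.80013121]), 'eef_rot': array([-1.79892724e+02, -1.29716002e-02,  2.00397217e+01]), 'ft_force': array([ 0.67164388,  0.2682151 , -0.55565962]), 'wrist_torque': array([-0.01404292, -0.01256017, -0.04193933]), 'opening': 1.0018250010587646}
scene {'intrinsics': array([[452.2696131 ,   0.        , 254.82141774],
       [  0.        , 452.2696131 , 190.13763765],
       [  0.        ,   0.        ,   1.        ]]), 'k1': 0.05576507706969048, 'position': array([ 51.86062301, 688.16096953, 965.33148054]), 'attitude': array([-136.63077043,   -1.17618218, -138.22165932])}
top {'intrinsics': array([[409.07260632,   0.        , 256.56122913],
       [  0.        , 409.07260632, 196.9904632 ],
       [  0.        ,   0.        ,   1.        ]]), 'k1': 0.007294978465113515, 'position': array([ 398.84852921,   40.92036054, 1178.16148293]), 'attitude': array([-1.70855401e+02,  1.18314296e-02, -9.00086292e+01])}
wrist {'intrinsics': array([[272.07714175,   0.        , 258.43221664],
       [  0.        , 272.07714175, 190.60422925],
       [  0.        ,   0.        ,   1.        ]]), 'k1': -0.049663369005274495, 'mount': array([[-7.24501006e-04, -9.58947291e-01, -2.83583442e-01,
         7.82059377e+01],
       [ 9.99999720e-01, -7.47178982e-04, -2.81946742e-05,
        -9.10790190e-01],
       [-1.84850381e-04, -2.83583383e-01,  9.58947564e-01,
        -1.61312851e+02],
       [ 0.00000000e+00,  0.00000000e+00,  0.00000000e+00,
         1.00000000e+00]])}
```

View pics/scene0.png

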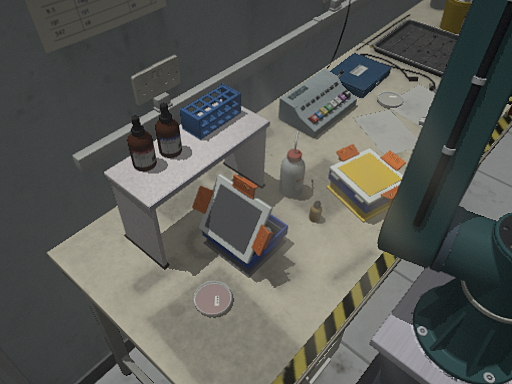

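View pics/top0.png

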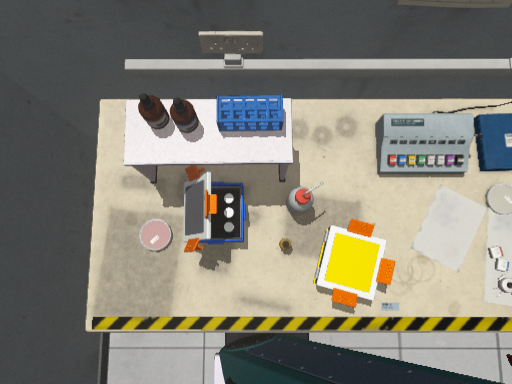

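View pics/wrist0.png

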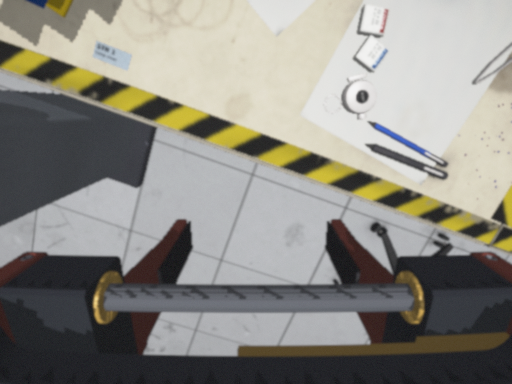

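The target is the blue-collared carrier with its lid open, at top (213,212) and scene (240,225). The lookalike is the yellow-topped one with a shut lid, at top (353,262) and scene (368,175). I'll check the choice in close crops.

```bash
cat > h.py <<'E'
import numpy as np, cv2
from scipy.spatial.transform import Rotation as R
from station import r, viewer, job
def cam(n):
    c=viewer.camera_info(n)
    if n=="wrist":
        s=r.sense(); T=np.eye(4); T[:3,:3]=R.from_euler('xyz',s['eef_rot'],degrees=True).as_matrix(); T[:3,3]=s['position']
        W=T@np.array(c['mount']); return c['intrinsics'],c['k1'],W[:3,3],W[:3,:3]
    return c['intrinsics'],c['k1'],np.array(c['position']),R.from_euler('xyz',c['attitude'],degrees=True).as_matrix()
def ray(n,u,v,C=None):
    K,k,p,M=C or cam(n)
    d=np.array([(u-K[0,2])/K[0,0],(v-K[1,2])/K[1,1]])
    s=cv2.undistortPoints(np.array([[[u,v]]],float),K,np.array([k,0,0,0.])).ravel()
    w=M@np.array([s[0],s[1],1]); return p,w/np.linalg.norm(w)
def onz(n,u,v,z,C=None):
    p,w=ray(n,u,v,C); return p+w*(z-p[2])/w[2]
def proj(n,P,C=None):
    K,k,p,M=C or cam(n); q=(np.atleast_2d(P)-p)@M
    return cv2.projectPoints(q,np.zeros(3),np.zeros(3),K,np.array([k,0,0,0.]))[0].reshape(-1,2)
def tri(obs):
    A=np.zeros((3,3));b=np.zeros(3)
    for o in obs:
        p,w=ray(*o); Q=np.eye(3)-np.outer(w,w);A+=Q;b+=Q@p
    x=np.linalg.solve(A,b)
    return x,[np.linalg.norm(np.cross(x-ray(*o)[0],ray(*o)[1])) for o in obs]
def crop(src,out,x0,y0,x1,y1,s):
    im=cv2.imread(src)[y0:y1,x0:x1]; cv2.imwrite(out,cv2.resize(im,None,fx=s,fy=s,interpolation=cv2.INTER_CUBIC))
E
python3 - <<'E'
from h import *
crop("pics/top0.png","pics/topc.png",120,150,330,290,3.8)
crop("pics/scene0.png","pics/scenec.png",180,130,340,320,3.1)
for n,u,v in (("top",124,163),("top",293,163)): print(onz(n,u,v,240))
E
```

```text
[630.92014241 352.94517923 240.        ]
[630.89796453 -44.70130152 240.        ]
```

View pics/topc.png

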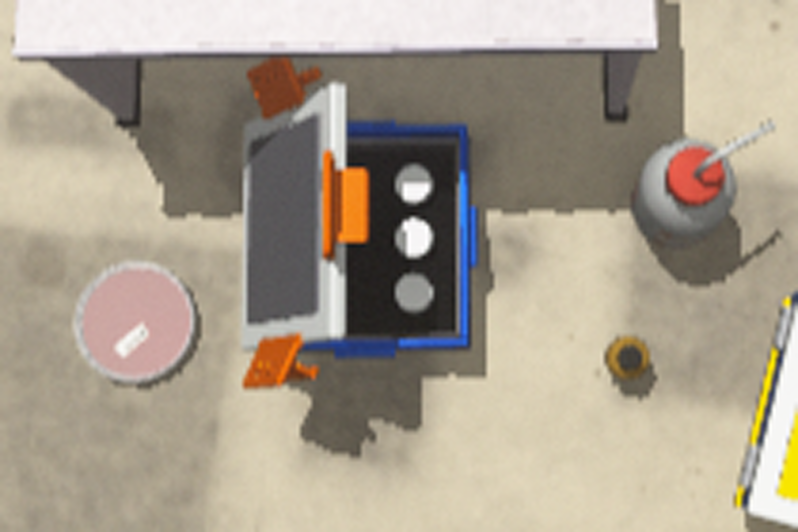

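View pics/scenec.png

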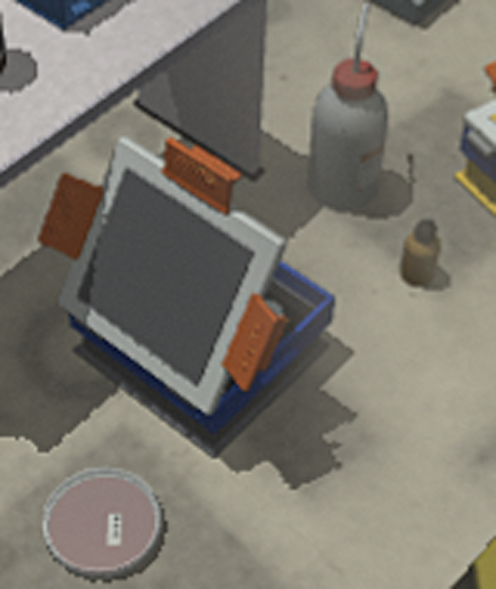

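```bash
cat > fit.py <<'E'
from h import *
from scipy.optimize import least_squares
def model(p,L):
    x,y,yaw,H,th=p; L=np.atleast_2d(L).astype(float)   # lid-frame pts: carrier x,y, z rel. to lid top
    q=L.copy(); dy=L[:,1]-75; dz=L[:,2]+12
    q[:,1]=75+dy*np.cos(th)+dz*np.sin(th); q[:,2]=H-12-dy*np.sin(th)+dz*np.cos(th)
    M=R.from_euler('z',yaw).as_matrix(); return q@M.T+[x,y,0]
obs=[("scene",219.4,174.2,82,-77,-6),("scene",271.9,207.4,-82,-77,-6),("scene",200,227.7,82,77,0),
("top",210.8,171.8,82,-77,-12),("top",210.8,239.5,-82,-77,-12),("top",184.2,241.3,-82,77,0)]
C={n:cam(n) for n in("top","scene")}
def res(p): return np.concatenate([proj(o[0],model(p,[o[3:]]),C[o[0]])[0]-o[1:3] for o in obs]+[[(p[2])*100]])
if __name__=="__main__":
    s=least_squares(res,[540,165,0,75,1.0]); print(s.x,np.round(s.fun,1))
    p=s.x; np.save("p.npy",p)
    for n in C:
        im=cv2.resize(cv2.imread(f"pics/{n}0.png"),None,fx=4,fy=4,interpolation=cv2.INTER_CUBIC)
        def line(P,col):
            q=np.round(proj(n,P,C[n])*4+1.5).astype(int); cv2.polylines(im,[q.reshape(-1,1,2)],True,col,1)
        for z in(0,-12): line(model(p,[[82,-77,z],[82,77,z],[-82,77,z],[-82,-77,z]]),(0,255,0))
        p0=p.copy();p0[4]=0
        line(model(p0,[[80,-75,-12],[80,75,-12],[-80,75,-12],[-80,-75,-12]]),(255,255,0))
        q=model(p0,[[80,-75,0],[80,75,0],[-80,75,0],[-80,-75,0]]);q[:,2]=0; line(q,(0,0,255))
        a,b,c,d=((170,160,270,265) if n=="top" else (190,160,300,290))
        cv2.imwrite(f"pics/{n}fit.png",cv2.resize(im[b*4:d*4,a*4:c*4],None,fx=1.1,fy=1.1))
E
python3 fit.py
```

```text
[5.36701569e+02 1.49093680e+02 4.86693229e-03 7.83673811e+01
 1.07310018e+00] [ 0.1 -0.7  0.   1.  -0.6 -0.5  0.4  0.  -0.4 -0.4  0.3  0.7  0.5]
```

View pics/topfit.png

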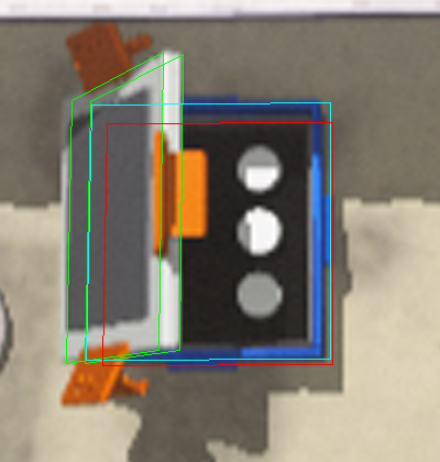

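View pics/scenefit.png

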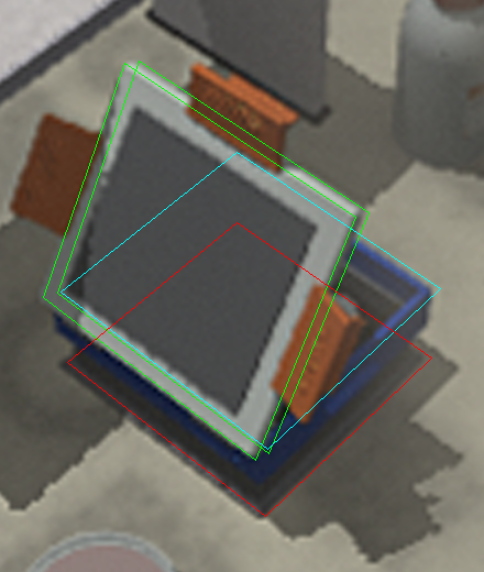

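The crops confirm the choice: a grey/white lid, open, on a blue collar. The fit puts the carrier at about (537,149) with yaw near 0, lid top near 78 and lid near 1.07 rad. The shelf edge is at x≈631, which overhangs the press point at x≈637 as described. Next I'll locate the loose objects and start moving.

```bash
python3 - <<'E'
from h import *
print("wash cap",tri([("top",302,196),("scene",294,155)]))
print("oil cap",tri([("top",285.5,243.5),("scene",317,206)]))
print("dish",onz("top",155,235,14))
print("shelf front scene",onz("scene",107,174,240),onz("scene",271,122,240))
E
```

```text
wash cap (array([568.73740544, -75.79024467, 139.08722261]), [np.float64(0.0752116372329936), np.float64(0.07521163723303768)])
oil cap (array([450.97034693, -38.19399439,  51.81244286]), [np.float64(0.19972798853382606), np.float64(0.19972798853370663)])
dish [477.01193135 329.4534623   14.        ]
shelf front scene [774.19627685 356.2349128  240.        ] [627.45853496 -40.91653785 240.        ]
```

Emit:
arm_command([
  {"linear": [2,0,3],"turn": 8},
  {"linear": [4,2,2],"turn": 8},
  {"linear": [3,3.5,1.5],"turn": 8},
  {"linear": [2.5,4,1],"turn": 8},
  {"linear": [2.5,4,1],"turn": 8},
], claw=0)

```text
clock: 0.65
position: [345.5, -427.3, 305.4]
eef_rot: [-179.6, 0.0, 60.9]
ft_force: [-0.2, -0.4, -0.1]
opening: 0.583
```

Emit:
arm_command([
  {"linear": [2,4.5,0],"turn": 8},
  {"linear": [2,4.5,0],"turn": 8},
  {"linear": [2,4.5,0],"turn": 8},
  {"linear": [2,4.5,0],"turn": 5},
  {"linear": [1,4.9,0],"turn": 0},
])

```text
clock: 1.15
position: [438.0, -195.6, 306.7]
eef_rot: [-179.9, 0.1, 91.4]
ft_force: [0.6, -0.5, 0.5]
opening: 0.128
```

Emit:
arm_command([
  {"linear": [0.5,4.9,0],"turn": 0},
  {"linear": [0.5,4.9,0],"turn": 0},
  {"linear": [0.5,4.9,0],"turn": 0},
  {"linear": [0.5,4.9,0],"turn": 0},
  {"linear": [0,4.9,0],"turn": 0},
])

```text
clock: 1.65
position: [457.2, 53.6, 306.3]
eef_rot: [-179.9, 0.1, 91.4]
ft_force: [1.6, 0.6, -0.2]
opening: 0.004
```

Emit:
arm_command([
  {"linear": [0,4.9,0],"turn": 0},
  {"linear": [0,4.9,0],"turn": 0},
  {"linear": [0,4.9,0],"turn": 0},
  {"linear": [0,4,0],"turn": 0},
  {"linear": [0,0,0],"turn": 0},
])

```text
clock: 2.15
position: [454.3, 250.5, 305.7]
eef_rot: [-179.9, 0.0, 91.7]
ft_force: [-0.2, -0.4, -0.9]
opening: 0.003
```

Emit:
arm_command([
  {"linear": [1.3,-1.0,-4],"turn": 0},
  {"linear": [1.3,-1.0,-4],"turn": 0},
  {"linear": [0,-1.0,-3.5],"turn": 0},
  {"linear": [0,-0.5,-0.6],"turn": 0},
])

```text
clock: 2.55
position: [481.7, 215.7, 183.3]
eef_rot: [179.8, -0.0, 92.1]
ft_force: [-0.1, 0.6, 0.2]
opening: 0.005
```

```bash
python3 - <<'E'
from h import *
im=viewer.get_image("scene"); cv2.imwrite("pics/s1.png",im[:,:,::-1]); crop("pics/s1.png","pics/s1c.png",150,100,350,300,3); print(r.sense()['position'])
E
```

```text
[482.48643047 215.47934578 184.20474819]
```

View pics/s1c.png

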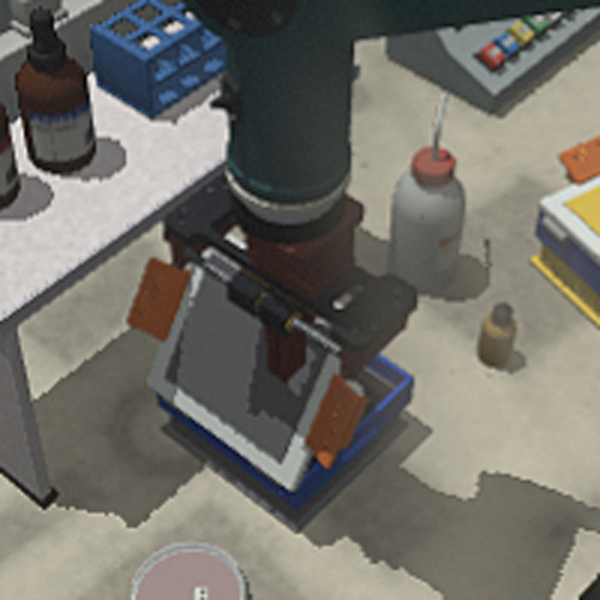

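The fingertips are to the left of the open lid's face, near its near corner and clear of both tabs. I'll push.

Emit:
arm_command([
  {"linear": [0,-1,0]},
  {"linear": [0,-1,0]},
  {"linear": [0,-1,0]},
  {"linear": [0,-1,0]},
])

```text
invalid input
```

Emit:
arm_command([
  {"linear": [0,-1,0],"turn": 0},
  {"linear": [0,-1,0],"turn": 0},
  {"linear": [0,-1,0],"turn": 0},
  {"linear": [0,-1,0],"turn": 0},
])

```text
clock: 3.0
position: [485.5, 173.8, 189.5]
eef_rot: [179.2, -0.2, 92.0]
ft_force: [0.1, 2.1, -0.5]
opening: 0.005
```

Emit:
arm_command([
  {"linear": [-0.1,-1.4,-0.7],"turn": 0},
  {"linear": [-0.1,-1.4,-0.9],"turn": 0},
  {"linear": [-0.1,-1.3,-1.0],"turn": 0},
  {"linear": [-0.1,-1.2,-1.1],"turn": 0},
])

```text
clock: 3.4
position: [483.6, 116.7, 153.3]
eef_rot: [178.8, -0.3, 92.1]
ft_force: [-0.1, 1.0, 0.2]
opening: 0.004
```

Emit:
arm_command([
  {"linear": [-0.1,-0.8,-1.3],"turn": 0},
  {"linear": [-0.1,-0.7,-1.4],"turn": 0},
  {"linear": [-0.1,-0.5,-1.4],"turn": 0},
])

```text
clock: 3.7
position: [479.2, 91.5, 108.9]
eef_rot: [178.9, -0.1, 92.0]
ft_force: [0.7, -0.1, 0.0]
opening: 0.008
```

```bash
python3 - <<'E'
from h import *
im=viewer.get_image("scene"); cv2.imwrite("pics/s2.png",im[:,:,::-1]); crop("pics/s2.png","pics/s2c.png",150,100,350,300,3); s=r.sense();print(s['position'],s['ft_force'])
E
```

```text
[477.24925613  90.85381554 106.83685151] [-0.63078068 -0.80481042 -1.75752116]
```

View pics/s2c.png

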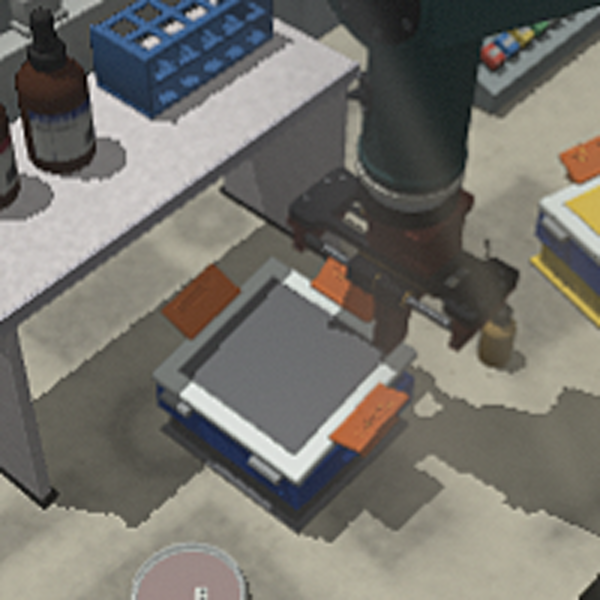

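The lid now lies nearly flat, with the finger just over its near-right corner. I'll lower slowly to feel it shut and find its height.

Emit:
arm_command([
  {"linear": [0,0,-0.8],"turn": 0},
  {"linear": [0,0,-0.5],"turn": 0},
])

```text
clock: 3.95
position: [476.1, 89.3, 92.1]
eef_rot: [179.2, -0.1, 91.9]
ft_force: [0.1, 0.3, -0.5]
opening: 0.006
```

Emit:
arm_command([
  {"linear": [0,0,-0.4],"turn": 0},
  {"linear": [0,0,-0.3],"turn": 0},
])

```text
clock: 4.15
position: [476.1, 89.2, 84.4]
eef_rot: [179.3, -0.1, 91.9]
ft_force: [-0.9, -0.1, -0.7]
opening: 0.004
```

Emit:
arm_command([
  {"linear": [0,0,-0.3],"turn": 0},
])

```text
clock: 4.25
position: [476.3, 89.3, 81.4]
eef_rot: [179.2, -0.1, 91.9]
ft_force: [-0.9, -1.4, 2.8]
opening: 0.006
```

Emit:
arm_command([
  {"linear": [0,0,-0.3],"turn": 0},
])

```text
clock: 4.35
position: [476.0, 89.1, 78.5]
eef_rot: [179.3, -0.0, 92.0]
ft_force: [-3.5, -3.4, 8.7]
opening: 0.007
```

Emit:
arm_command([
  {"linear": [0,0,-0.3],"turn": 0},
])

```text
clock: 4.45
position: [474.6, 88.1, 76.0]
eef_rot: [179.4, 0.1, 92.1]
ft_force: [-9.5, -9.2, 20.7]
opening: 0.003
```

Emit:
arm_command([
  {"linear": [0,0,1],"turn": 0},
  {"linear": [0,0,4],"turn": 0},
  {"linear": [0,0,4.8],"turn": 0},
  {"linear": [-3,-5,3],"turn": 0},
  {"linear": [-2,-5,3],"turn": 0},
])

```text
clock: 4.95
position: [434.8, 11.0, 223.9]
eef_rot: [179.5, 0.1, 92.6]
ft_force: [1.2, -0.4, -0.0]
opening: 0.006
```

```bash
python3 - <<'E'
from h import *
for n in("scene","top"):
    im=viewer.get_image(n); cv2.imwrite(f"pics/{n}3.png",im[:,:,::-1])
crop("pics/scene3.png","pics/s3c.png",190,150,300,280,4.5);crop("pics/top3.png","pics/t3c.png",160,160,270,260,5); s=r.sense();print(s['position'],s['ft_force'])
E
```

```text
[436.59112792   7.54093659 226.13960045] [ 0.42790644 -0.34103564 -0.1514526 ]
```

View pics/s3c.png

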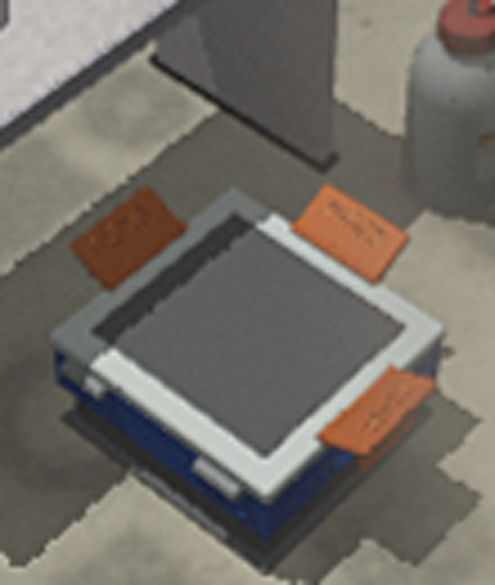

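View pics/t3c.png

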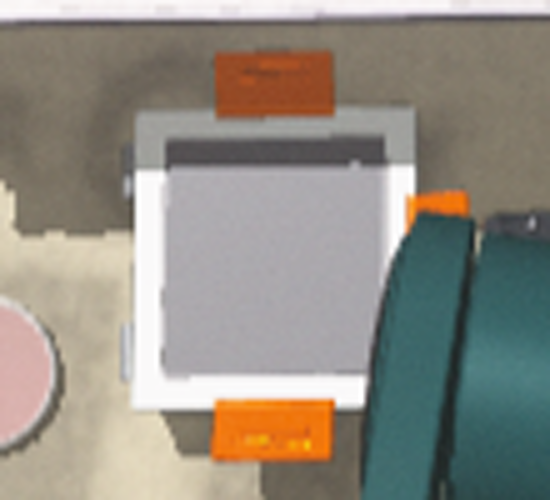

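```bash
python3 - <<'E'
from h import *
sc=lambda a,b:("scene",190+a/4.5-.4,150+b/4.5-.4); tp=lambda a,b:("top",160+a/5-.4,160+b/5-.4)
P=[]
for k,a,b in (("FL",sc(52,338),tp(135,108)),("NL",sc(265,490),tp(133,409)),("FR",sc(235,188),tp(415,108))):
    x,e=tri([a,b]);P.append(x);print(k,x,e[0])
print("NR",onz("scene",*sc(444,330)[1:],82))
for nm,o in (("far tab outer edge",[(216,52),(333,52)]),("near tab outer",[(213,460),(332,460)])):
    print(nm,[onz("top",*tp(*q)[1:],96) for q in o])
E
```

```text
FL [618.22852427 231.84687769  77.5115836 ] 1.9340125154384693
NL [456.23904309 229.02242455  84.01773659] 1.1208870150040193
FR [619.11017992  79.08403098  79.22863388] 0.49437179606539794
NR [456.94960287  81.07254945  82.        ]
far tab outer edge [array([647.10095878, 186.68454981,  96.        ]), array([647.09483275, 123.3266584 ,  96.        ])]
near tab outer [array([428.01612846, 183.70154403,  96.        ]), array([427.99388296, 121.29209109,  96.        ])]
```

Emit:
arm_command([
  {"linear": [3,1.5,0],"turn": -1},
  {"linear": [3,2,-2.0],"turn": -1},
  {"linear": [2.2,1.3,-3],"turn": 0},
  {"linear": [0,0,-3],"turn": 0},
  {"linear": [0,0,0],"turn": 0},
])

```text
clock: 5.55
position: [524.2, 58.6, 146.3]
eef_rot: [178.5, 0.1, 89.8]
ft_force: [-1.0, -0.5, -0.4]
opening: 0.006
```

Emit:
arm_command([
  {"linear": [-0.2,-0.2,-2],"turn": 0},
  {"linear": [-0.1,-0.1,-1.5],"turn": 0},
  {"linear": [0,0,-0.8],"turn": 0},
  {"linear": [0,0,0],"turn": 0},
])

```text
clock: 5.95
position: [522.4, 57.4, 104.4]
eef_rot: [178.4, 0.1, 89.9]
ft_force: [0.4, -0.4, 1.1]
opening: 0.006
```

Emit:
arm_command([
  {"linear": [0,0,-0.4],"turn": 0},
  {"linear": [0,0,-0.3],"turn": 0},
])

```text
clock: 6.15
position: [523.7, 57.6, 99.2]
eef_rot: [178.2, 0.1, 89.9]
ft_force: [-0.0, 0.0, 2.2]
opening: 0.009
```

Emit:
arm_command([
  {"linear": [0,0,-0.3],"turn": 0},
])

```text
clock: 6.25
position: [524.3, 57.2, 96.9]
eef_rot: [178.1, 0.1, 89.9]
ft_force: [-1.3, -2.7, 5.2]
opening: 0.005
```

Emit:
arm_command([
  {"linear": [0,0,-0.3],"turn": 0},
])

```text
clock: 6.35
position: [524.7, 56.5, 94.6]
eef_rot: [178.1, 0.2, 89.9]
ft_force: [-2.8, -4.9, 7.1]
opening: 0.007
```

Emit:
arm_command([
  {"linear": [0,0,-0.3],"turn": 0},
])

```text
clock: 6.45
position: [525.2, 55.4, 92.4]
eef_rot: [178.0, 0.3, 90.0]
ft_force: [-3.4, -5.7, 9.0]
opening: 0.004
```

Emit:
arm_command([
  {"linear": [-0.1,0.1,-0.3],"turn": 0},
])

```text
clock: 6.55
position: [524.7, 55.6, 90.0]
eef_rot: [178.0, 0.4, 90.0]
ft_force: [0.7, 0.2, -0.0]
opening: 0.002
```

Emit:
arm_command([
  {"linear": [-0.1,0.1,-0.3],"turn": 0},
])

```text
clock: 6.65
position: [524.1, 56.6, 87.2]
eef_rot: [177.9, 0.4, 90.0]
ft_force: [-0.5, 1.0, 0.5]
opening: 0.006
```

Emit:
arm_command([
  {"linear": [-0.1,0.1,-0.3],"turn": 0},
])

```text
clock: 6.75
position: [523.3, 57.6, 84.2]
eef_rot: [177.9, 0.4, 90.0]
ft_force: [-1.0, -3.4, 3.2]
opening: 0.004
```

Right tab: force built to about 10 N and then fell to 0, so it snapped at z≈91. Next I'll move to the near tab.

Emit:
arm_command([
  {"linear": [0,0,2],"turn": 0},
  {"linear": [-2,2,4],"turn": 0},
  {"linear": [-3.2,4,0],"turn": 0},
  {"linear": [-3.4,4,0],"turn": 0},
  {"linear": [0,0,0],"turn": 0},
])

```text
clock: 7.25
position: [435.7, 161.1, 144.6]
eef_rot: [177.8, 0.2, 89.7]
ft_force: [-0.4, -0.6, -0.5]
opening: 0.006
```

```bash
python3 - <<'E'
from h import *
for n in("scene","top"):
    im=viewer.get_image(n); cv2.imwrite(f"pics/{n}4.png",im[:,:,::-1])
crop("pics/scene4.png","pics/s4c.png",190,130,320,280,4); s=r.sense();print(s['position'],s['ft_force'])
E
```

```text
[439.94418814 158.69876215 144.91842499] [ 0.17056474  0.27222508 -0.39693705]
```

View pics/s4c.png

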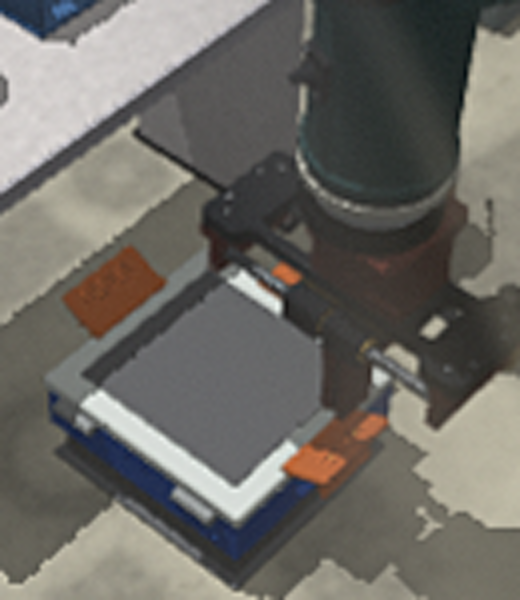

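Emit:
arm_command([
  {"linear": [-0.2,-0.2,-1.5],"turn": 0},
  {"linear": [-0.1,-0.2,-1.5],"turn": 0},
  {"linear": [0,0,-0.7],"turn": 0},
  {"linear": [0,0,0],"turn": 0},
])

```text
clock: 7.75
position: [442.2, 152.3, 106.9]
eef_rot: [177.4, 0.2, 89.5]
ft_force: [0.1, 0.2, 0.1]
opening: 0.004
```

Emit:
arm_command([
  {"linear": [-0.8,0,-0.3],"turn": 0},
  {"linear": [-0.1,0,-0.3],"turn": 0},
])

```text
clock: 7.95
position: [434.3, 151.5, 101.0]
eef_rot: [177.3, 0.2, 89.4]
ft_force: [-0.7, 0.5, 0.1]
opening: 0.005
```

Emit:
arm_command([
  {"linear": [0,0,-0.3],"turn": 0},
])

```text
clock: 8.05
position: [434.5, 151.4, 98.1]
eef_rot: [177.3, 0.2, 89.4]
ft_force: [-0.6, -0.3, 2.3]
opening: 0.006
```

Emit:
arm_command([
  {"linear": [0,0,-0.3],"turn": 0},
])

```text
clock: 8.15
position: [434.5, 151.4, 95.3]
eef_rot: [177.3, 0.2, 89.4]
ft_force: [-2.1, 0.5, 5.6]
opening: 0.008
```

Emit:
arm_command([
  {"linear": [0,0,-0.3],"turn": 0},
])

```text
clock: 8.25
position: [434.7, 151.5, 92.6]
eef_rot: [177.2, 0.2, 89.4]
ft_force: [-0.2, 0.1, 8.0]
opening: 0.003
```

Emit:
arm_command([
  {"linear": [0,0,-0.3],"turn": 0},
])

```text
clock: 8.35
position: [435.0, 151.7, 90.0]
eef_rot: [177.2, 0.2, 89.4]
ft_force: [-2.4, 0.1, 8.6]
opening: 0.006
```

Emit:
arm_command([
  {"linear": [0,0,-0.3],"turn": 0},
])

```text
clock: 8.45
position: [435.3, 151.9, 87.2]
eef_rot: [177.1, 0.2, 89.4]
ft_force: [-0.4, -0.4, 0.6]
opening: 0.004
```

Emit:
arm_command([
  {"linear": [0,0,-0.3],"turn": 0},
])

```text
clock: 8.55
position: [435.4, 152.0, 84.1]
eef_rot: [177.1, 0.2, 89.4]
ft_force: [-2.1, 0.1, 3.4]
opening: 0.003
```

Near tab snapped too: 9 N, then 0. For the far tab I need a tilted tool, but rows only shift and turn about z. I'll stretch past the vertical-tool reach in free space on the right, because the arm's best approach there should tilt the fingers outward, and I can then turn that tilt toward +x. Lift and travel first.

Emit:
arm_command([
  {"linear": [0,0,3],"turn": 0},
  {"linear": [0,0,4.8],"turn": 4},
  {"linear": [0,0,4.9],"turn": 4},
  {"linear": [0.5,-2,4.5],"turn": 4},
  {"linear": [0.5,-4,2.5],"turn": 4},
])

```text
clock: 9.05
position: [440.3, 92.9, 282.6]
eef_rot: [177.7, 0.3, 106.3]
ft_force: [1.8, 0.5, -0.8]
opening: 0.005
```

Emit:
arm_command([
  {"linear": [0,-4.9,0],"turn": 0},
  {"linear": [0,-4.9,0],"turn": 0},
  {"linear": [0,-4.9,0],"turn": 0},
  {"linear": [0,-4.9,0],"turn": 0},
  {"linear": [0,-4.9,0],"turn": 0},
])

```text
clock: 9.55
position: [444.2, -157.5, 288.9]
eef_rot: [176.8, 0.7, 106.8]
ft_force: [0.3, -0.0, 1.1]
opening: 0.01
```

Emit:
arm_command([
  {"linear": [0,-4.9,0],"turn": 0},
  {"linear": [-1,-4.8,0],"turn": 0},
  {"linear": [-2,-4.5,0],"turn": 0},
  {"linear": [-2,-4.5,0],"turn": 0},
  {"linear": [-2,-4.5,0],"turn": 0},
])

```text
clock: 10.05
position: [374.5, -394.4, 287.7]
eef_rot: [176.7, 0.8, 106.8]
ft_force: [0.6, -0.4, 0.5]
opening: 0.007
```

Emit:
arm_command([
  {"linear": [-2,-4.5,0],"turn": 0},
  {"linear": [-2,-4.5,0],"turn": 0},
  {"linear": [-2,-4.5,0],"turn": 0},
  {"linear": [-1,-4.8,0],"turn": 0},
  {"linear": [0,-4.9,0],"turn": 0},
])

```text
clock: 10.55
position: [299.2, -629.9, 285.5]
eef_rot: [176.7, 0.8, 106.6]
ft_force: [0.6, -0.2, 1.0]
opening: 0.005
```

```bash
python3 - <<'E'
from h import *
for n in("wrist","scene"):
    im=viewer.get_image(n); cv2.imwrite(f"pics/{n}5.png",im[:,:,::-1])
s=r.sense();print(s['position'],s['eef_rot'],s['qpos'])
E
```

```text
[ 299.40326097 -633.95754978  283.52241382] [176.75240571   0.86537188 106.48240722] [-72.12454686  25.96700262  69.32272699   3.24474225  83.77604374
 -88.95705325]
```

View pics/wrist5.png

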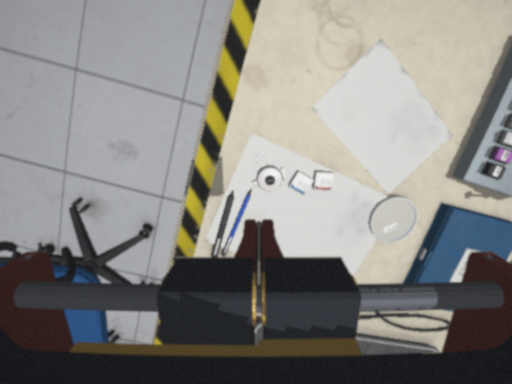

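View pics/scene5.png

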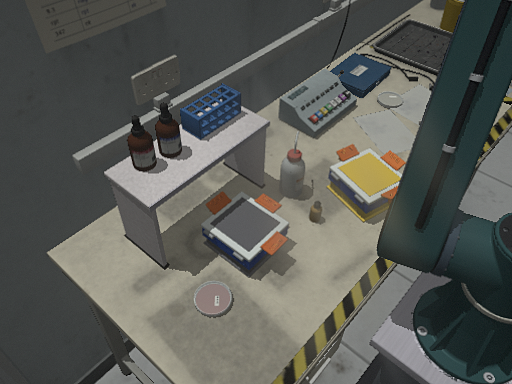

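Right and near tabs lie level in the scene view at (267,203) and (273,243). The far one at (219,203) is still raised. Now I'll stretch outward.

Emit:
arm_command([
  {"linear": [2.5,-4,0],"turn": 0},
  {"linear": [2.5,-4,0],"turn": 0},
  {"linear": [2.5,-4,0],"turn": 0},
  {"linear": [2.5,-4,0],"turn": 0},
  {"linear": [2.5,-4,0],"turn": 0},
])

```text
clock: 11.15
position: [422.7, -827.0, 278.3]
eef_rot: [176.8, -0.1, 106.3]
ft_force: [0.1, -0.9, 0.5]
opening: 0.004
```

```bash
python3 - <<'E'
from h import *
s=r.sense();print(s['position'],s['eef_rot'],s['qpos'])
E
```

```text
[ 422.69409361 -827.00431226  278.27149884] [ 1.76797446e+02 -6.87223238e-02  1.06335835e+02] [-68.49844073  51.02917827  23.41597626   3.31343778 105.31020998
 -83.95040696]
```

Emit:
arm_command([
  {"linear": [1.5,-3,0],"turn": 0},
  {"linear": [1.5,-3,0],"turn": 0},
])

```text
clock: 11.35
position: [443.9, -860.8, 251.8]
eef_rot: [176.6, -0.0, 106.4]
ft_force: [-0.1, -3.0, -1.9]
opening: 0.004
```

```bash
python3 - <<'E'
from h import *
s=r.sense();print(s['position'],s['eef_rot'],s['qpos'])
E
```

```text
[ 443.85198962 -860.78049225  251.81424495] [ 1.76610862e+02 -1.56026108e-02  1.06365682e+02] [-68.13498726  57.58248496  12.99256407   3.57147347 109.08087283
 -83.3222101 ]
```

Emit:
arm_command([
  {"linear": [2,-4,1],"turn": 0},
  {"linear": [2,-4,1],"turn": 0},
])

```text
clock: 11.55
position: [458.6, -884.6, 241.7]
eef_rot: [175.9, 3.3, 106.2]
ft_force: [0.2, 0.2, 0.2]
opening: 0.003
```

```bash
python3 - <<'E'
from h import *
s=r.sense();print(s['position'],s['eef_rot'],s['qpos'])
E
```

```text
[ 458.64123824 -884.57540682  241.66394874] [175.90508533   3.28008798 106.19533376] [-67.99488609  58.51284419  12.403735     3.88112167 105.37211158
 -83.15703535]
```

It works: pushing past the reach limit tilts the tool outward, by about 3.7° so far. I'll continue gently and watch joint 3.

Emit:
arm_command([
  {"linear": [1.5,-3,0.5],"turn": 0},
  {"linear": [1.5,-3,0.5],"turn": 0},
  {"linear": [1.5,-3,0.5],"turn": 0},
])

```text
clock: 11.85
position: [476.2, -915.6, 236.3]
eef_rot: [175.0, 8.0, 105.9]
ft_force: [-0.7, -0.7, -0.1]
opening: 0.008
```

```bash
python3 - <<'E'
from h import *
s=r.sense();print(s['position'],s['eef_rot'],s['qpos'])
E
```

```text
[ 476.20734551 -915.62983477  236.28770489] [174.97039658   8.03857615 105.89168944] [-67.8795959   59.10501944  12.27054964   4.19579821 100.06508046
 -83.08203934]
```

Emit:
arm_command([
  {"linear": [1.8,-4,1],"turn": 0},
  {"linear": [1.8,-4,1.2],"turn": 0},
  {"linear": [1.8,-4,1.5],"turn": 0},
  {"linear": [1.8,-4,1.7],"turn": 0},
])

```text
clock: 12.25
position: [496.7, -966.9, 254.5]
eef_rot: [173.2, 16.6, 105.1]
ft_force: [0.8, 0.1, -0.6]
opening: 0.003
```

```bash
cat > st.py <<'E'
from h import *
s=r.sense();print(s['clock'],s['position'],s['eef_rot'],s['qpos'])
M=R.from_euler('xyz',s['eef_rot'],degrees=True).as_matrix(); z=M[:,2]
print("tilt",np.degrees(np.arccos(-z[2])),"dir",np.degrees(np.arctan2(z[1],z[0])),"xaz",np.degrees(np.arctan2(M[1,0],M[0,0])),"y",M[:,1])
E
python3 st.py
```

```text
12.25 [ 496.65181765 -966.87440349  254.5045699 ] [173.1813915   16.62785429 105.07867846] [-68.14767828  58.80918163  12.28628694   4.84259516  91.60863381
 -83.35125483]
tilt 17.935024317899266 dir -52.24325877837134 xaz 105.07867845551297 y [0.94990184 0.29110953 0.11376174]
```

Emit:
arm_command([
  {"linear": [1.5,-3.7,2],"turn": 8},
  {"linear": [1.5,-3.7,2],"turn": 8},
  {"linear": [1.5,-3.7,2],"turn": 8},
])

```text
clock: 12.55
position: [505.1, -983.4, 285.4]
eef_rot: [173.8, 23.9, 129.3]
ft_force: [0.0, 0.0, 0.3]
opening: 0.003
```

```bash
python3 st.py
```

```text
12.55 [ 505.05878491 -983.41280531  285.42042394] [173.83201239  23.93429781 129.25940867] [ -71.19161891   57.94760282   12.27320738   13.98225496   89.26726597
 -109.39729259]
tilt 24.670913075026995 dir -35.8242324038199 xaz 129.25940867166017 y [0.7422221  0.66291941 0.09820492]
```

Emit:
arm_command([
  {"linear": [1.4,-3.5,2.4],"turn": 0},
  {"linear": [1.4,-3.5,2.6],"turn": 0},
  {"linear": [1.4,-3.4,2.8],"turn": 0},
  {"linear": [1.4,-3.4,2.8],"turn": 0},
])

```text
clock: 12.95
position: [514.6, -1015.6, 352.7]
eef_rot: [175.6, 32.0, 128.0]
ft_force: [1.2, 0.1, 0.4]
opening: 0.005
```

```bash
python3 st.py
```

```text
12.95 [  514.62574417 -1015.55035455   352.74874579] [175.59523876  31.99252773 127.9821205 ] [ -71.37296167   55.34813757   12.28345921   14.4302769    83.36505136
 -108.56769614]
tilt 32.26241495393788 dir -43.745553504022176 xaz 127.98212050365626 y [0.76083333 0.64567005 0.065137  ]
```

Emit:
arm_command([
  {"linear": [1.4,-3.2,3],"turn": 2},
  {"linear": [1.4,-3.2,3.0],"turn": 2},
  {"linear": [1.4,-3.2,3.2],"turn": 0},
  {"linear": [1.4,-3.2,3.2],"turn": 0},
])

```text
clock: 13.35
position: [528.8, -1031.6, 431.0]
eef_rot: [177.8, 40.2, 131.4]
ft_force: [-0.7, -0.2, -0.0]
opening: 0.004
```

```bash
python3 st.py
```

```text
13.35 [  528.82162042 -1031.57444403   430.96502319] [177.82745072  40.22313438 131.42651189] [ -71.74190464   52.48077476   12.29939964   17.13205576   78.57329218
 -111.78096604]
tilt 40.271805415000344 dir -45.211441019316204 xaz 131.42651188612444 y [0.73306836 0.67953879 0.0289449 ]
```

Tilt is 40.3° with the jaw axis almost level. Now back to the carrier, turning the tilt direction to +x on the way.

Emit:
arm_command([
  {"linear": [-1,4.5,0],"turn": 5},
  {"linear": [-1,4.7,0],"turn": 5},
  {"linear": [-1,4.7,0],"turn": 5},
  {"linear": [0,4.9,0],"turn": 5},
  {"linear": [0,4.9,0],"turn": 5},
])

```text
clock: 13.85
position: [502.2, -794.3, 433.9]
eef_rot: [178.4, 41.0, 157.1]
ft_force: [0.1, 0.1, -0.2]
opening: 0.005
```

Emit:
arm_command([
  {"linear": [0,4.9,0],"turn": 4},
  {"linear": [0,4.9,0],"turn": 4},
  {"linear": [0,4.9,0],"turn": 4},
  {"linear": [0,4.9,0],"turn": 4},
  {"linear": [0,4.9,0],"turn": 4},
])

```text
clock: 14.35
position: [502.3, -544.5, 439.9]
eef_rot: [179.1, 41.3, 178.0]
ft_force: [0.2, -0.4, 0.8]
opening: 0.006
```

```bash
python3 st.py
```

```text
14.35 [ 502.30639574 -544.45804574  439.89318988] [179.14033674  41.29468535 177.97012622] [ -71.78693468   15.52419162   76.69837629   40.0620818    75.92404179
 -166.0296446 ]
tilt 41.302026986116765 dir -0.7273461146114448 xaz 177.97012621984763 y [0.02552158 0.99961071 0.01127243]
```

Emit:
arm_command([
  {"linear": [0,4.9,0],"turn": 0},
  {"linear": [0,4.9,0],"turn": 0},
  {"linear": [0,4.9,0],"turn": 0},
  {"linear": [0,4.9,0],"turn": 0},
  {"linear": [0,4.9,0],"turn": 0},
])

```text
clock: 14.85
position: [502.1, -295.0, 444.0]
eef_rot: [179.9, 41.5, 178.0]
ft_force: [1.1, -0.1, -0.1]
opening: 0.003
```

Emit:
arm_command([
  {"linear": [0,4.9,0],"turn": 0},
  {"linear": [0,4.9,0],"turn": 0},
  {"linear": [0,4.9,0],"turn": 0},
  {"linear": [0,4.9,0],"turn": 0},
  {"linear": [0,4.9,0],"turn": 0},
])

```text
clock: 15.35
position: [499.9, -48.4, 450.7]
eef_rot: [-179.6, 42.4, 177.7]
ft_force: [1.1, 0.3, -0.5]
opening: 0.004
```

```bash
python3 st.py
```

```text
15.35 [499.85468854 -48.42493115 450.6580087 ] [-179.64419783   42.38411115  177.70693451] [ -24.65585934  -18.87440278  108.90238512   18.75691518   51.23613103
 -118.87967819]
tilt 42.38532166240273 dir -2.820877322822739 xaz 177.70693450830458 y [ 0.0441928   0.99901249 -0.00458688]
```

Emit:
arm_command([
  {"linear": [0,4.8,0],"turn": 0},
  {"linear": [0,4.8,0],"turn": 1},
  {"linear": [0,4.5,-2],"turn": 1},
  {"linear": [0,3.5,-3.5],"turn": 1},
  {"linear": [0,2,-4.5],"turn": 0},
])

```text
clock: 15.85
position: [503.0, 145.5, 369.5]
eef_rot: [179.6, 44.7, -179.6]
ft_force: [1.9, -1.8, -0.6]
opening: 0.005
```

Emit:
arm_command([
  {"linear": [0,0,-4.8],"turn": 0},
  {"linear": [0,0,-4.8],"turn": 0},
  {"linear": [0.5,0,-4.8],"turn": 0},
  {"linear": [0.5,0,-4],"turn": 0},
  {"linear": [0,0,0],"turn": 0},
])

```text
clock: 16.35
position: [510.7, 149.5, 227.1]
eef_rot: [178.7, 42.9, -180.0]
ft_force: [-0.1, 0.9, 0.6]
opening: 0.008
```

```bash
python3 st.py
```

```text
16.35 [510.72398795 149.54804478 227.08345024] [ 178.71138239   42.94701255 -179.97098437] [ 15.44829278   2.64619191 128.72882072 -55.11231476  11.20708573
 -24.0370712 ]
tilt 42.96257806038043 dir 1.9199974011168097 xaz -179.97098437409173 y [-0.01582834  0.99973921  0.01646139]
```

```bash
cat > kin.py <<'E'
from h import *
from scipy.optimize import least_squares
D=[([205.44,-562.98,221.8],[-179.893,-.013,20.04],[-76.554,20.599,86.599,0,72.91,-6.594]),
([299.4,-633.96,283.52],[176.752,.865,106.482],[-72.1245,25.967,69.3227,3.2447,83.776,-88.957]),
([422.69,-827,278.27],[176.797,-.069,106.336],[-68.498,51.029,23.416,3.313,105.31,-83.95]),
([496.65,-966.87,254.5],[173.18,16.628,105.079],[-68.148,58.809,12.286,4.843,91.609,-83.351]),
([514.6257,-1015.55,352.75],[175.595,31.99,127.98],[-71.373,55.348,12.283,14.43,83.365,-108.568]),
([528.8,-1031.57,430.97],[177.827,40.223,131.427],[-71.742,52.481,12.3,17.132,78.573,-111.781]),
([502.3,-544.46,439.89],[179.14,41.295,177.97],[-71.787,15.524,76.698,40.062,75.924,-166.03]),
([499.85,-48.42,450.66],[-179.644,42.384,177.707],[-24.656,-18.874,108.902,18.757,51.236,-118.88]),
([510.72,149.55,227.08],[178.711,42.947,-179.971],[15.448,2.646,128.729,-55.112,11.207,-24.037])]
rot=lambda a,t:R.from_euler(a,t,degrees=True).as_matrix()
def fk(q,g):
    a1,b,d1,a2,e,d4,L=g
    M=rot('z',q[0]);p=M@[a1,b,d1];M=M@rot('y',q[1]);p=p+M@[0,0,a2];M=M@rot('y',q[2]);p=p+M@[e,0,0]
    M=M@rot('z',q[3]);p=p+M@[0,0,d4];M=M@rot('y',q[4]);p=p+M@[0,0,L];M=M@rot('z',q[5])
    return p,M
g=least_squares(lambda g:np.concatenate([fk(q,g)[0]-p for p,_,q in D]),[0,70,300,400,0,400,250]).x
off=[(fk(q,g)[1].T@rot('xyz',e)) for p,e,q in D]
OFF=off[0]
if __name__=="__main__":
    print(g,[np.round(np.linalg.norm(fk(q,g)[0]-p),1) for p,_,q in D])
    print([np.degrees(np.arccos(np.clip((np.trace(OFF.T@o)-1)/2,-1,1))).round(2) for o in off]); print(OFF.round(2))
    lo=[-170,-57.8,12.3,-55.2,11.2,-170.7];hi=[170,135,136,235,155,170.7]
    def ik(p,tilt,d,q0):
        # tool: camera side opposite to tilt dir
        Rt=rot('z',d)@rot('y',-tilt)@rot('z',180)@rot('x',180)
        f=lambda q:np.concatenate([fk(q,g)[0]-p,200*R.from_matrix(Rt.T@fk(q,g)[1]@OFF).as_rotvec()])
        s=least_squares(f,q0,bounds=(lo,hi));return s.x,np.abs(s.fun).max()
    for p in ([510,150,227],[560,154,200],[560,154,140],[600,154,120],[637,154,95]):
        for t in (35,40):
            for d in (0,8,15):
                q,e=ik(np.array(p),t,d,[12,5,120,0,20,-90]);print(p,t,d,q.round(1),round(e,1))
E
python3 kin.py
```

```text
[-8.87357842e-03  6.88987986e+01  2.66479497e+02  6.11105719e+02
  1.12190348e+02  4.33604147e+02  3.81338452e+02] [np.float64(0.0), np.float64(0.0), np.float64(0.0), np.float64(0.0), np.float64(0.0), np.float64(0.0), np.float64(0.0), np.float64(0.0), np.float64(0.0)]
[np.float64(0.0), np.float64(0.0), np.float64(0.0), np.float64(0.0), np.float64(0.0), np.float64(0.0), np.float64(0.0), np.float64(0.0), np.float64(0.0)]
[[ 0. -1. -0.]
 [ 1.  0.  0.]
 [-0. -0.  1.]]
[510, 150, 227] 35 0 [ 15.1   2.4 122.  -22.4  23.1 -56.8] 0.0
[510, 150, 227] 35 8 [  9.6   1.4 123.   -2.6  20.5 -86.2] 0.0
[510, 150, 227] 35 15 [   4.6    1.1  123.4   16.2   21.7 -113.6] 0.0
[510, 150, 227] 40 0 [ 16.4   2.5 126.  -40.2  16.4 -38.2] 0.0
[510, 150, 227] 40 8 [  9.8   1.3 127.3  -5.7  11.4 -83.1] 0.0
[510, 150, 227] 40 15 [   3.7    0.9  127.7   31.7   13.9 -129.6] 0.0
[560, 154, 200] 35 0 [ 13.7   9.2 119.2 -24.7  19.  -55.3] 0.0
[560, 154, 200] 35 8 [  8.9   8.5 120.2  -1.9  16.3 -87.5] 0.0
[560, 154, 200] 35 15 [   4.6    8.2  120.5   19.9   17.7 -117.5] 0.0
[560, 154, 200] 40 0 [ 14.7   9.6 123.2 -49
[... 633 characters left out ...]
  8.2  19.5 117.6  -1.7  11.2 -88.2] 11.7
[600, 154, 120] 35 15 [   2.8   19.8  119.7   47.2   11.2 -146.8] 5.3
[600, 154, 120] 40 0 [ 13.7  20.4 119.  -55.2  11.2 -23.9] 16.9
[600, 154, 120] 40 8 [ 14.   20.4 119.  -55.2  11.2 -30. ] 20.1
[600, 154, 120] 40 15 [   1.4   19.9  121.5   70.1   11.2 -170.7] 13.7
[637, 154, 95] 35 0 [ 12.8  25.4 115.  -52.5  11.2 -27.3] 6.3
[637, 154, 95] 35 8 [  7.4  24.3 113.7   1.3  11.2 -91.8] 14.6
[637, 154, 95] 35 15 [   2.    24.7  116.4   55.7   11.2 -156.2] 7.5
[637, 154, 95] 40 0 [ 13.   25.1 115.1 -55.2  11.2 -24.4] 19.5
[637, 154, 95] 40 8 [ 13.3  25.1 115.1 -55.2  11.2 -30.6] 21.9
[637, 154, 95] 40 15 [   1.3   24.7  117.4   70.    11.2 -170.7] 16.3
```

The kinematic fit is exact. Joint 5's limit caps the tilt near the far tab, so I'll check which tilts are feasible there and what clearance each leaves to the shelf.

```bash
cat > k2.py <<'E'
import kin; from kin import *
lo=[-170,-57.8,12.3,-55.2,0,-170.7];hi=[170,135,136,235,155,170.7]
def ik(p,tilt,d,q0=[8,20,118,0,20,-90]):
    Rt=rot('z',d)@rot('y',-tilt)@rot('z',180)@rot('x',180)
    f=lambda q:np.concatenate([fk(q,g)[0]-p,200*R.from_matrix(Rt.T@fk(q,g)[1]@OFF).as_rotvec()])
    s=least_squares(f,q0,bounds=(lo,hi));return s.x,np.abs(s.fun).max()
if __name__=="__main__":
    for p in ([510,150,227],[540,154,160],[560,154,140],[540,154,120],[600,154,120],[637,154,100],[640,154,80]):
        for t in (25,28,30,32):
            q,e=ik(np.array(p),t,8);print(p,t,q.round(1),round(e,1))
    for t in(26,28,30,32):
        for d in(0,20,30): q,e=ik(np.array([640,154,80]),t,d);print(t,d,q.round(1),round(e,1))
E
python3 k2.py
```

```text
[510, 150, 227] 25 [  9.4   3.5 114.7  -1.   36.8 -88. ] 0.0
[510, 150, 227] 28 [  9.4   2.7 117.2  -1.3  32.1 -87.7] 0.0
[510, 150, 227] 30 [  9.5   2.2 118.9  -1.5  28.9 -87.4] 0.0
[510, 150, 227] 32 [  9.5   1.8 120.5  -1.9  25.7 -87. ] 0.0
[540, 154, 160] 25 [  9.2  12.1 116.6  -1.2  26.4 -87.8] 0.0
[540, 154, 160] 28 [  9.3  11.7 119.1  -1.7  21.2 -87.3] 0.0
[540, 154, 160] 30 [  9.3  11.5 120.8  -2.2  17.7 -86.8] 0.0
[540, 154, 160] 32 [  9.4  11.5 122.5  -3.   14.  -85.9] 0.0
[560, 154, 140] 25 [  8.8  15.5 115.7  -0.8  23.9 -88.5] 0.0
[560, 154, 140] 28 [  8.8  15.2 118.2  -1.2  18.6 -88.1] 0.0
[560, 154, 140] 30 [  8.8  15.1 119.9  -1.6  15.  -87.7] 0.0
[560, 154, 140] 32 [  8.9  15.2 121.6  -2.4  11.2 -86.9] 0.0
[540, 154, 120] 25 [  9.2  16.3 119.   -1.5  19.7 -87.4] 0.0
[540, 154, 120] 28 [  9.3  16.2 121.6  -2.5  14.2 -86.5] 0.0
[540, 154, 120] 30 [  9.3  16.3 123.3  -3.6  10.5 -85.3] 0.0
[540, 154, 120] 32 [  9.4  16.5 125.   -6.3   6.6 -82.6] 0.0
[600, 154, 120] 25 [  8.   20.  112.3  -0.   22.7 -90. ] 0.0
[600, 154, 120] 28 [  8.   19.8 114.9  -0.   17.3 -90. ] 0.0
[6
[... 523 characters left out ...]
1.9  10.1 -92.5] 0.0
[640, 154, 80] 32 [  7.3  26.5 115.3   3.4   6.2 -94. ] 0.0
26 0 [ 10.1  26.5 109.6 -13.8  18.7 -67.8] 0.0
26 20 [   3.3   26.3  110.2   21.8   19.8 -125.8] 0.0
26 30 [   0.2   26.7  109.2   31.8   24.4 -146.7] 0.0
28 0 [ 10.3  26.5 111.3 -18.5  15.4 -63. ] 0.0
28 20 [   2.9   26.2  111.9   28.5   16.8 -132.7] 0.0
28 30 [  -0.5   26.7  110.9   38.7   22.4 -154.1] 0.0
30 0 [ 10.6  26.6 112.9 -26.   12.1 -55.4] 0.0
30 20 [   2.5   26.3  113.6   38.    14.2 -142.5] 0.0
30 30 [  -1.2   26.8  112.5   47.    20.7 -162.8] 0.0
32 0 [ 10.8  26.8 114.5 -38.8   9.2 -42.3] 0.0
32 20 [   2.    26.5  115.3   51.7   12.  -156.5] 0.0
32 30 [  -1.8   26.9  113.7   54.6   19.7 -170.7] 1.3
```

Emit:
arm_command([
  {"linear": [0,0,4],"turn": 0},
  {"linear": [0,0,4],"turn": 3},
  {"linear": [0,0,3],"turn": 3},
  {"linear": [0,0,0],"turn": 0},
])

```text
clock: 16.75
position: [517.1, 142.6, 293.2]
eef_rot: [-180.0, 44.1, -176.7]
ft_force: [-0.2, -0.3, 0.1]
opening: 0.006
```

```bash
python3 st.py
```

```text
16.75 [517.13527348 142.59831849 293.19351552] [-179.98008016   44.13609753 -176.73823767] [ 12.74119502  -4.75292172 123.80116583 -21.37238596  18.399735
 -62.79462606]
tilt 44.13610109859217 dir 3.2331568767935868 xaz -176.738237667774 y [-5.66560333e-02  9.98393726e-01 -2.49516201e-04]
```

Emit:
arm_command([
  {"linear": [0,0.5,-1],"turn": 4},
  {"linear": [0.5,0.5,-3],"turn": 2},
  {"linear": [0.5,0,-3],"turn": 0},
  {"linear": [0.5,0,-3],"turn": 0},
])

```text
clock: 17.15
position: [530.1, 157.7, 235.5]
eef_rot: [-179.2, 41.4, -172.0]
ft_force: [-0.7, -0.4, -0.5]
opening: 0.006
```

```bash
python3 st.py
```

```text
17.15 [530.05862193 157.72977528 235.53952744] [-179.20741787   41.37434496 -171.96588678] [ 11.5934167    2.53832172 125.45314266 -16.44050536  11.17202704
 -71.18046607]
tilt 41.3805681558648 dir 6.835102851076244 xaz -171.9658867838763 y [-0.13069594  0.99136816 -0.01038018]
```

Emit:
arm_command([
  {"linear": [0,0,-3],"turn": 1},
  {"linear": [0,0,-3],"turn": 1},
  {"linear": [0,0,-3],"turn": 0},
])

```text
clock: 17.45
position: [531.9, 172.1, 192.2]
eef_rot: [-177.6, 37.4, -169.8]
ft_force: [0.1, 0.5, 1.0]
opening: 0.002
```

```bash
python3 st.py
```

```text
17.45 [531.86344973 172.08247577 192.1675423 ] [-177.62389992   37.35270605 -169.80853769] [ 14.09281578   8.05735726 124.64658327 -25.21998226  11.17883507
 -62.08949839]
tilt 37.41720124581523 dir 6.279003253485865 xaz -169.80853768518125 y [-0.1520289   0.98782645 -0.03295632]
```

Emit:
arm_command([
  {"linear": [0,-1,-1],"turn": 4},
  {"linear": [0,-1,-3],"turn": 3},
  {"linear": [0,-0.5,-3],"turn": 0},
])

```text
clock: 17.75
position: [533.3, 160.1, 169.0]
eef_rot: [-177.7, 34.2, -166.9]
ft_force: [0.0, -0.1, -0.3]
opening: 0.005
```

```bash
python3 st.py
```

```text
17.75 [533.27113571 160.1119424  169.00753063] [-177.68021186   34.24251277 -166.88210125] [  9.98797046  10.14173104 124.38771069  -2.87378538  11.17679166
 -89.76774205]
tilt 34.31143437320466 dir 9.000124191011587 xaz -166.8821012497626 y [-0.20458769  0.97827617 -0.03346075]
```

Emit:
arm_command([
  {"linear": [-0.3,-0.3,-2.5],"turn": 0},
  {"linear": [-0.3,-0.2,-2.5],"turn": 0},
  {"linear": [0,0,-2],"turn": 0},
])

```text
clock: 18.05
position: [534.4, 159.4, 133.5]
eef_rot: [-177.6, 30.7, -167.0]
ft_force: [-0.2, 0.6, -0.1]
opening: 0.005
```

```bash
python3 st.py
```

```text
18.05 [534.40012337 159.37448121 133.52534631] [-177.63793573   30.73552072 -167.02267   ] [ 10.13363007  14.41577613 123.59244584  -4.66527565  11.22276262
 -87.86785701]
tilt 30.81729692523597 dir 8.362963552037918 xaz -167.02266999783836 y [-0.20384915  0.97836118 -0.035425  ]
```

Emit:
arm_command([
  {"linear": [-0.2,-0.2,-1.5],"turn": 0},
  {"linear": [-0.2,-0.2,-1.3],"turn": 0},
])

```text
clock: 18.25
position: [534.1, 158.1, 118.2]
eef_rot: [-177.6, 29.2, -167.0]
ft_force: [0.7, 0.3, -0.8]
opening: 0.005
```

```bash
python3 st.py
```

```text
18.25 [534.06626689 158.07206371 118.230053  ] [-177.56384084   29.23296507 -167.00262345] [ 10.07636349  16.20992309 123.29592851  -5.18153648  11.22929506
 -87.46626311]
tilt 29.325362993107714 dir 8.018507467704547 xaz -167.00262344697342 y [-0.20447659  0.97816842 -0.03709265]
```

Emit:
arm_command([
  {"linear": [2,-0.2,0],"turn": -3},
  {"linear": [2,-0.2,0],"turn": -4},
  {"linear": [2,0,0],"turn": -4},
  {"linear": [0,0,0],"turn": 0},
])

```text
clock: 18.65
position: [594.4, 153.6, 115.7]
eef_rot: [-177.5, 29.0, -178.3]
ft_force: [0.7, 0.6, 1.1]
opening: 0.008
```

```bash
python3 st.py
```

```text
18.65 [594.42933533 153.64375996 115.71333347] [-177.50804783   28.99817311 -178.32985582] [ 12.95138414  20.59433581 115.34492502 -26.75860568  17.76669358
 -54.4034587 ]
tilt 29.09577817006044 dir -3.4597072649386056 xaz -178.329855821956 y [-0.00804893  0.99924425 -0.03802831]
```

Emit:
arm_command([
  {"linear": [1.5,0,-0.4],"turn": 0},
  {"linear": [0.7,0,-0.3],"turn": 0},
  {"linear": [0,0,0],"turn": 0},
])

```text
clock: 18.95
position: [613.8, 153.9, 106.9]
eef_rot: [-177.4, 28.8, -177.9]
ft_force: [-1.3, 0.7, -0.0]
opening: 0.004
```

```bash
python3 st.py; python3 - <<'E'
from h import *
for n in("scene","top","wrist"):
    im=viewer.get_image(n); cv2.imwrite(f"pics/{n}6.png",im[:,:,::-1])
crop("pics/scene6.png","pics/s6c.png",150,100,350,300,3);crop("pics/top6.png","pics/t6c.png",140,110,320,250,4)
E
```

```text
18.95 [613.79636832 153.90712452 106.92659314] [-177.40264948   28.75911445 -177.90663119] [ 12.32555183  22.5857063  113.41363649 -25.38526229  17.64878614
 -56.63202117]
tilt 28.866182814309283 dir -3.292867063983133 xaz -177.90663118898024 y [-0.01470189  0.99910241 -0.03972698]
```

View pics/s6c.png

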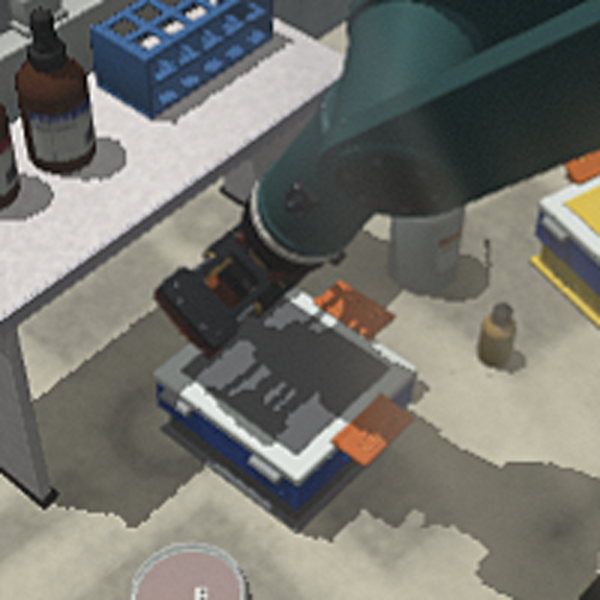

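View pics/t6c.png

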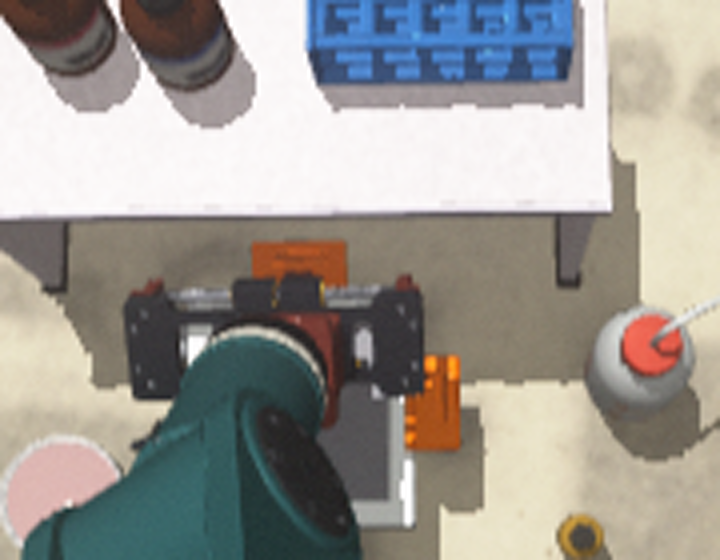

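View pics/wrist6.png

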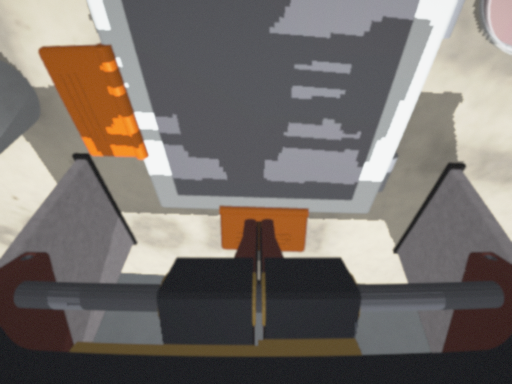

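The fingers are centred on the far tab, with the paddle at wrist (263,228), and the body is clear of the shelf edge. I'll advance the last 27 mm slowly.

Emit:
arm_command([
  {"linear": [1.2,0,0],"turn": 0},
  {"linear": [0.7,0,0],"turn": 0},
])

```text
clock: 19.3
position: [631.1, 153.6, 107.3]
eef_rot: [-177.4, 28.7, -177.9]
ft_force: [0.8, 0.3, 0.6]
opening: 0.006
```

Emit:
arm_command([
  {"linear": [0.6,0,0],"turn": 0},
  {"linear": [0.2,0,0],"turn": 0},
])

```text
clock: 19.5
position: [641.1, 153.6, 107.8]
eef_rot: [-177.4, 28.8, -177.9]
ft_force: [0.4, -0.7, -0.8]
opening: 0.005
```

Emit:
arm_command([
  {"linear": [0,0,-0.4],"turn": 0},
])

```text
clock: 19.6
position: [642.2, 153.7, 104.4]
eef_rot: [-177.4, 28.8, -177.9]
ft_force: [0.5, -0.1, -0.1]
opening: 0.006
```

Emit:
arm_command([
  {"linear": [0,0,-0.4],"turn": 0},
])

```text
clock: 19.7
position: [642.2, 153.7, 100.1]
eef_rot: [-177.4, 28.8, -177.9]
ft_force: [0.2, -0.8, 0.0]
opening: 0.005
```

Emit:
arm_command([
  {"linear": [0,0,-0.3],"turn": 0},
])

```text
clock: 19.8
position: [642.2, 153.7, 96.8]
eef_rot: [-177.4, 28.9, -177.9]
ft_force: [-0.2, 0.8, 2.5]
opening: 0.004
```

Emit:
arm_command([
  {"linear": [0,0,-0.3],"turn": 0},
])

```text
clock: 19.9
position: [643.0, 154.0, 94.1]
eef_rot: [-177.5, 29.0, -177.9]
ft_force: [1.7, -0.6, 5.8]
opening: 0.008
```

Emit:
arm_command([
  {"linear": [0,0,-0.3],"turn": 0},
])

```text
clock: 20.0
position: [644.4, 154.5, 92.1]
eef_rot: [-177.5, 29.1, -177.9]
ft_force: [0.3, -0.8, 7.8]
opening: 0.004
```

Emit:
arm_command([
  {"linear": [-0.1,0,-0.3],"turn": 0},
])

```text
clock: 20.1
position: [645.2, 155.0, 90.5]
eef_rot: [-177.5, 29.4, -177.9]
ft_force: [-0.3, -1.3, 9.6]
opening: 0.004
```

Emit:
arm_command([
  {"linear": [-0.1,0,-0.3],"turn": 0},
])

```text
clock: 20.2
position: [646.3, 155.5, 89.4]
eef_rot: [-177.6, 29.7, -177.9]
ft_force: [-1.5, -2.1, 12.4]
opening: 0.006
```

Emit:
arm_command([
  {"linear": [-0.3,0,-0.4],"turn": 0},
])

```text
clock: 20.3
position: [645.6, 155.9, 87.4]
eef_rot: [-177.6, 29.9, -177.8]
ft_force: [-1.1, -3.7, 12.7]
opening: 0.011
```

Emit:
arm_command([
  {"linear": [-0.3,0,-0.4],"turn": 0},
])

```text
clock: 20.4
position: [645.3, 156.6, 85.5]
eef_rot: [-177.7, 30.3, -177.8]
ft_force: [3.4, -2.0, 7.6]
opening: 0.001
```

Emit:
arm_command([
  {"linear": [-0.3,0,1],"turn": 0},
  {"linear": [-1.5,0,0.8],"turn": 0},
  {"linear": [-3,0,0.5],"turn": 0},
  {"linear": [-4,0,0.5],"turn": 0},
  {"linear": [-4,0,1],"turn": 0},
])

```text
clock: 20.9
position: [515.4, 156.0, 123.8]
eef_rot: [-177.8, 30.4, -178.0]
ft_force: [0.0, 0.9, 0.6]
opening: 0.007
```

Emit:
arm_command([
  {"linear": [-4,0,3],"turn": 0},
  {"linear": [-4,0,4],"turn": 0},
  {"linear": [-3,0,4],"turn": 0},
  {"linear": [-2,-2,4],"turn": 0},
  {"linear": [0,-4,2],"turn": 0},
])

```text
clock: 21.4
position: [373.7, 101.8, 276.9]
eef_rot: [-177.4, 29.2, -177.3]
ft_force: [1.8, -0.6, -0.5]
opening: 0.006
```

```bash
python3 st.py; python3 - <<'E'
from h import *
for n in("scene","top"):
    im=viewer.get_image(n); cv2.imwrite(f"pics/{n}7.png",im[:,:,::-1])
crop("pics/scene7.png","pics/s7c.png",180,140,310,280,4.2);crop("pics/top7.png","pics/t7c.png",140,150,270,260,4.5)
E
```

```text
21.4 [373.65532012 101.78295624 276.9364632 ] [-177.43017955   29.18988648 -177.32265378] [ 11.98381089 -16.09772658 124.61840897 -10.30726414  43.44330401
 -74.29946562]
tilt 29.292864112146038 dir -2.580584999969328 xaz -177.32265377576493 y [-0.02482124  0.99892529 -0.03914289]
```

View pics/s7c.png

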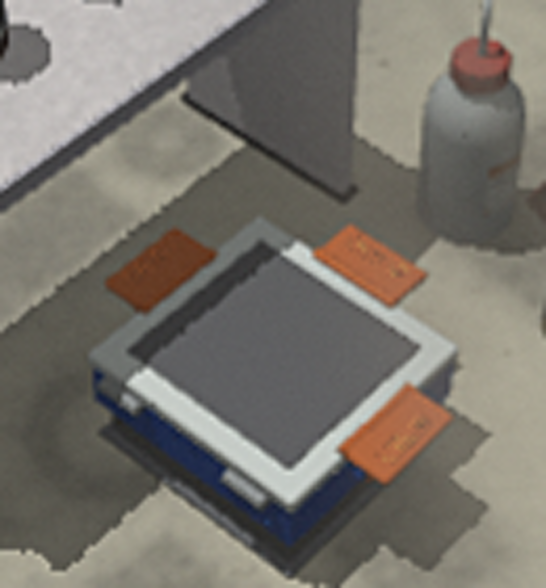

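View pics/t7c.png

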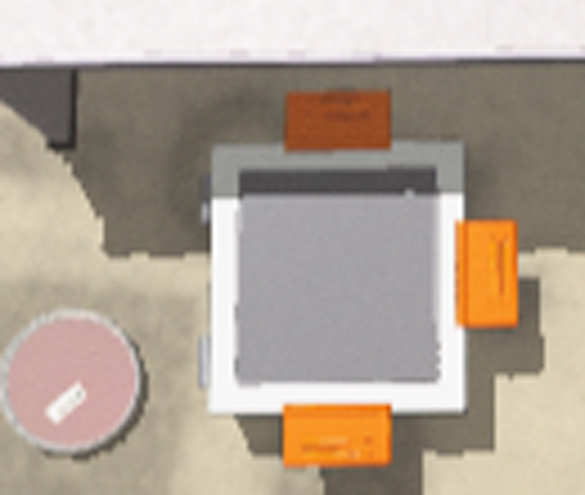

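```bash
python3 - <<'E'
from h import *
c=np.array([537.5,154.5,82]); C={n:cam(n) for n in("scene","top")}
im=cv2.imread("pics/scene7.png"); 
print("obs far outer: ",(222.4,194.3),(205.2,207.4)," right outer obs",(180+350/4.2,140+226/4.2),(180+427/4.2,140+272/4.2)," near outer",(180+384/4.2,140+484/4.2),(180+453/4.2,140+425/4.2))
for a in (0,.25,.45):
    t=.45-a; r0=82+32*np.cos(t); h=32*np.sin(t)
    far=[[r0,-32,h],[r0,32,h]]; nr=[[-r0,32,h],[-r0,-32,h]]; rr=77+32*np.cos(t); rt=[[32,-rr,h],[-32,-rr,h]]
    for k,P in (("far",far),("right",rt),("near",nr)): print(a,k,(proj("scene",np.array(P)+c,C["scene"])).round(1).tolist(),"top",(proj("top",np.array(P)+c,C["top"])).round(1).tolist())
print("top obs far outer v",150+92/4.5,"right outer u",140+518/4.5,"near outer v",150+466/4.5)
E
```

```text
obs far outer:  (222.4, 194.3) (205.2, 207.4)  right outer obs (263.3333333333333, 193.8095238095238) (281.66666666666663, 204.76190476190476)  near outer (271.42857142857144, 255.23809523809524) (287.85714285714283, 241.1904761904762)
0 far [[222.3, 190.3], [204.7, 203.6]] top [[226.5, 169.6], [202.9, 169.6]]
0 right [[263.2, 190.2], [281.9, 202.4]] top [[253.7, 198.3], [253.7, 222.1]]
0 near [[270.5, 251.7], [287.7, 235.7]] top [[201.1, 252.1], [225.5, 252.1]]
0.25 far [[221.7, 191.8], [204.2, 205.1]] top [[226.7, 169.3], [203.3, 169.3]]
0.25 right [[263.7, 191.6], [282.3, 203.8]] top [[254.7, 198.7], [254.7, 222.4]]
0.25 near [[271.2, 254.2], [288.3, 238.1]] top [[201.5, 253.2], [225.7, 253.2]]
0.45 far [[221.6, 193.3], [204.2, 206.6]] top [[226.9, 169.6], [203.6, 169.6]]
0.45 right [[263.8, 193.1], [282.3, 205.3]] top [[254.9, 199.1], [254.9, 222.6]]
0.45 near [[271.3, 255.9], [288.3, 239.9]] top [[201.8, 253.5], [225.9, 253.5]]
top obs far outer v 170.44444444444446 right outer u 255.11111111111111 near outer v 253.55555555555554
```

```bash
python3 - <<'E'
from h import *
a=cv2.imread("pics/scene0.png").astype(int);b=cv2.imread("pics/scene7.png").astype(int)
for k,(u,v,w,h) in dict(wash=(275,150,35,50),oil=(306,198,20,26),dish=(190,278,46,42)).items(): print(k,np.abs(a-b)[v:v+h,u:u+w].mean().round(2))
cv2.imwrite("pics/cmp.png",cv2.resize(np.hstack([a[140:225,270:330],b[140:225,270:330]]).astype(np.uint8),None,fx=5,fy=5))
print(r.sense()['ft_force']); job.hand_in()
E
```

```text
wash 2.79
oil 11.59
dish 3.78
[-0.56174516  0.35723718 -0.13406425]
the job is handed in; nothing more can be done
```

View pics/cmp.png

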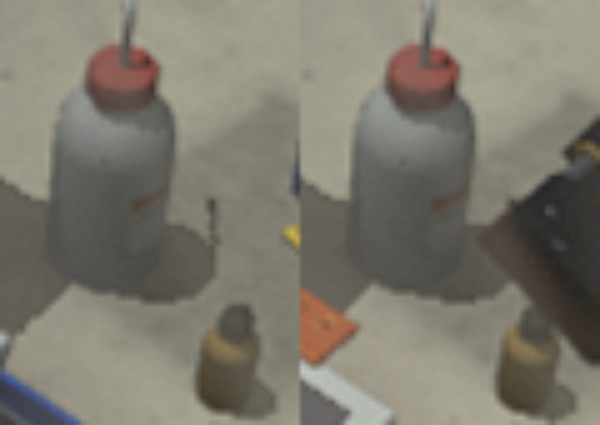

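The lid is shut and all three orange tabs are down and level. I handed the job in at about 21.5 s, with the arm standing clear of the carrier.

- **Lid:** I swung it shut with the closed fingers. The highest push was about 21 N, felt when it bottomed out, and its top is at about 82 mm.
- **Right and near tabs:** I pressed them straight down. Right peaked at 11 N and near at 9 N, and each then dropped to about 0 N as it snapped.
- **Far tab:** The interface has no tilt command, so I stretched the arm past its reach until the tool tilted, then turned the tilt to +x. Joint 5's limit cut the tilt from 40° to about 29°, but the tool still fitted under the shelf. The tab peaked at about 13 N. Its force only fell to about 8 N, so the click was less clear than on the other two.

**Last checks:**
- In the final scene picture, the outer edges of all three tabs lie within about 1.5 pixels of where engaged tabs should be. The far tab is 4 pixels from its raised position.
- Both bottles look unmoved. The larger image difference at the oil bottle comes from the gripper partly covering it. The dish's picture position is unchanged.
- The wrist force was about 0 N at hand-in, and I felt no shelf contact.
- While tilting, joints 3 and 5 ran right up against their range limits. No reading showed them past, but I could not confirm how that is judged.

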